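Raise the test-fixture gate and seat the board carrier

ROBOT

A 6-joint arm with a two-finger parallel gripper is mounted at the origin on the work surface. World frame = base frame: x ahead of the robot, y to its left, z up, the work surface at z = 0. Lengths are in mm, angles in rad, forces in N, time in s.
With the tool pointing down it reaches from about 350 to 925 mm from the base axis. Payload 6.4 kg.
Tool frame: the origin (TCP) lies at the very end of the fingers, on their centre line; the grasp point (between the pads) lies 19 mm behind it; z points along the fingers, y is the direction in which the jaws open and shut (so a half turn about z gives the same grasp; the last joint's range is limited). The gripper opens to 85 mm and grips with 20 to 120 N. Pads are 22 mm wide; open, the fingers measure 114 mm over their backs; the gripper's body (76 mm by 85 mm) begins 54 mm behind the grasp point. The pads swing forward as they close: fully open they stand 13 mm farther back than shut.
Start: joints at [1.149, 0.245, 1.558, -0, 1.339, -0.174], TCP at [159.423, 630.157, 231.29] pointing down, gripper open.
Joint ranges: [-3.13, 3.13], [-1.02, 2.26], [0.13, 2.54], [-0.95, 4.09], [0.21, 2.88], [-2.74, 2.74]. Speed limits (rad/s): [2.57, 2.57, 3.14, 3.14, 3.14, 3.14].

INTERFACE

Orientations are given as a unit quaternion [x, y, z, w].
In Python, from workcell import arm gives the robot as it stands. The module is installed in compiled form; this text tells all that it offers.
- The arm moves only by the tool arm_command, never from a script. Its argument "motion" is text: rows parted by semicolons, each of 7 numbers parted by spaces: the turn, a rotation vector about the tool's x, y, z in degrees, then the shift along the tool's x, y, z in m, then the finger opening in m, from 0 to 0.0854. A call has 1 to 20 rows; each row shifts and turns the pose as measured when the row begins, along the tool's axes as they then stand; what a row does not reach is not made up. A row lasts 1/10 s, in which the tool goes at most 50 mm and 8.59 degrees, less where a joint would pass 70% of its speed; a pose out of reach is approached as far as the arm can. A call with a gripper value outside its range is refused whole. The fingers move at their own pace and stop on an object; "grip_force" is the grip in N (left out, the last holds). Time passes only in rows, so rows that do not move let the fingers close. It gives the time, the measured TCP pose, the force and the opening at its end, in the units of the state.
- arm.state(): the state, without advancing time (a new reading comes with each control period).
- arm.read_camera(name): name is "scene" or "top"; returns (picture, depth): 384x512x3 uint8, blue, green, red; 384x512 float32, mm along the optical axis (not along the pixel's ray), 0 where there is no reading.
- arm.camera_info(name): a dict with "fx", "fy", "cx", "cy" (pixels), "D" ([k1, k2, p1, p2, k3] as OpenCV has them; the pictures are not rectified), "R" (3x3) and "t" (3): a world point X has camera coordinates R X + t. Camera axes: x right, y down, z forward; pixel columns grow to the right and rows downward; lengths in mm; the calibration is good to about 2 mm. A picture is of the moment at which its call begins. camera_info takes no time and is no camera call.
- arm.finish_job(): hands the job in, once; it reports no verdict.
The state is a dict: "time_s": time; "joint_positions": joint angles; "qvel": joint speeds; "joint_efforts": joint torques, N m; "tool_pos": TCP position; "eef_rot": TCP orientation; "force": force on the tool from outside, world axes, zero at the start; "torque": the same for the moment, N m; "finger_gap": finger opening in mm.
Only numpy, scipy, OpenCV 4.12 (cv2) and the standard library are available. Lean on these libraries where they do the work, as an engineer would, in place of code of your own. Each camera call takes 0.05 s, during which the arm holds its last target.

TASK

Using only the outside of the fingers, gently push the counterweighted hold-down gate of the board test fixture up past its balance point so that it stays raised by itself. Then slide the black board carrier back along its rails, never picking it up, until it is fully home against the back stop. Leave the other things on the fixture and the bench where they are.

Things in the scene. Friction and masses are not known exactly. Their poses are not given: they have to be found in the camera images.
- fixture: The board test fixture: fixed grey base plate 330 (x) x 320 (y) x 20 mm high. Origin on the bench under the middle of the carrier's home place; the plate runs from x = -140 mm (front, to the robot's right) to +190 mm. Two aluminium rails along x, 14 mm high, 104 mm apart inside, run from x = -100 to +55 mm. A post 26 mm wide rises behind the back stop to 116 mm above the bench.
- nest (a point): Point on the top face of the base plate (20 mm above the bench) at the middle of the carrier's home place, axes as fixture. With the carrier home, carrier coincides with it. The back stop is a bar along y, 30 mm high, its front face at x = +50 mm.
- gate_hinge (a point): Middle of the gate's hinge axis, which runs along the fixture's y; 120 mm above the bench, at x = +90 mm in the fixture's frame, between two 36 mm wide cheeks.
- gate_bar (a point): Middle of the gate's push bar at its free front end: round steel bar, 18 mm in diameter, 160 mm long along the fixture's y, 210 mm from the hinge, moving with the gate. Shut, 120 mm above the bench, clear beneath except the carrier's front. The beam behind it is 30 mm wide, 12 thick; 110 mm from the hinge an 80 mm wide cross piece has two pins reaching 52 mm below the beam (raised: forward).
- gate (a joint): Gate angle, rad: 0 shut (beam level), grows as the free end rises and swings back; stop at 1.5 (nearly upright). A steel counterweight cylinder (56 mm across, 80 long; top 210 mm above the bench) sits above and behind the hinge. Below about 0.8 it falls shut, above it falls open and stays; damped, it falls in about 1 s. Pushing the bar up takes 1 to 4 N, less as it rises.
- carrier: Board carrier, loose: black plate 100 x 100 x 12 mm with a green circuit board on it (parts up to 36 mm above its underside). Origin: centre of its underside, x to the back stop. At its front edge (x = -50 mm) a lip 70 mm wide, 6 thick, tops 28 mm above the underside. Lies on the base plate between the rails (2 mm play a side), 28 to 50 mm short of home; 0.2 to 0.4 kg, slides at 1 to 5 N.
- jar: Bystander: small amber jar, 38 mm across, 50 mm high, standing on the base plate on the rails' +y side (nearer the robot). Origin at its underside.
- heatsink: Bystander: finned aluminium heat sink, 50 x 32 x 32 mm, on the base plate on the rails' -y side (far from the robot). Origin at its underside.
- multimeter: Bystander: black hand multimeter lying on the bench, 150 x 75 x 45 mm. Origin at its underside.
- screwdriver: Bystander: screwdriver with a black handle, lying on the bench.
- adapter: Bystander: black plug-in power adapter, 75 x 55 x 45 mm, on the bench. Origin at its underside.
- tin: Bystander: plain steel can, 60 mm across, 55 mm high, on the bench. Origin at its underside.
Mind the look-alikes: they are no part of the job. What is shaped like the carrier but blue is not meant.

How it is judged:
By the outcome, as a careful person would: the job done as asked, in the order asked, and still so for the second after the job is handed in, with the robot touching nothing.
It also fails if it takes over 58 s, if anything falls off the work surface, if the arm or the gripper's body presses on something with over 40 N, if the wrist force passes 120 N, or if a joint passes its speed limit or range.

## Working session

There is one attempt and no reset: what is moved stays moved. The work goes in short steps, Python scripts to look and compute and a tool call to move; the robot and the scene stay as the last step left them, time stands still between calls to the robot, and variables do not carry over. Pictures are saved under pics/ and viewed, and the job is handed in when it is done.

Besides the shell and the picture viewer there is one more tool, called after "Emit:" as name(argument=value, ...) on one line, values as JSON. arm_command: Moves the arm, as the interface text tells. Its arguments: {"type":"object","properties":{"motion":{"type":"string"},"grip_force":{"type":"number"}},"required":["motion"]}

```bash
mkdir -p pics; python3 - <<'E'
from workcell import arm
import cv2,numpy as np
for n in ("scene","top"):
    p,d=arm.read_camera(n); cv2.imwrite(f"pics/{n}0.png",p); np.savez(f"{n}0.npz",p=p,d=d)
    i=arm.camera_info(n); print(n,{k:np.round(v,4).tolist() for k,v in i.items() if k!='name'})
s=arm.state(); print({k:np.round(v,3).tolist() for k,v in s.items()})
E
```

```text
scene {'fx': 347.7192, 'fy': 347.7192, 'cx': 250.9506, 'cy': 193.2777, 'D': [-0.0265, 0.0, 0.0, 0.0, 0.0], 'R': [[-0.5213, 0.8533, 0.0096], [0.6613, 0.411, -0.6275], [-0.5394, -0.3208, -0.7786]], 't': [215.093, -231.3657, 1281.0654]}
top {'fx': 406.5915, 'fy': 406.5915, 'cx': 253.3009, 'cy': 185.577, 'D': [0.0129, 0.0, 0.0, 0.0, 0.0], 'R': [[0.0161, -0.9999, -0.001], [-0.9959, -0.0159, -0.0896], [0.0895, 0.0025, -0.996]], 't': [-11.1275, 469.7264, 1393.9811]}
{'time_s': 0.1, 'joint_positions': [1.149, 0.246, 1.559, -0.0, 1.339, -0.174], 'qvel': [0.0, -0.003, -0.001, -0.0, 0.001, 0.001], 'joint_efforts': [0.0, -43.067, -32.713, -0.0, 0.003, 0.0], 'tool_pos': [159.245, 629.681, 230.266], 'eef_rot': [0.124, 0.992, -0.001, -0.0], 'force': [0.0, -1.465, 0.088], 'torque': [0.038, -0.05, 0.023], 'finger_gap': 85.161}
```

View pics/scene0.png

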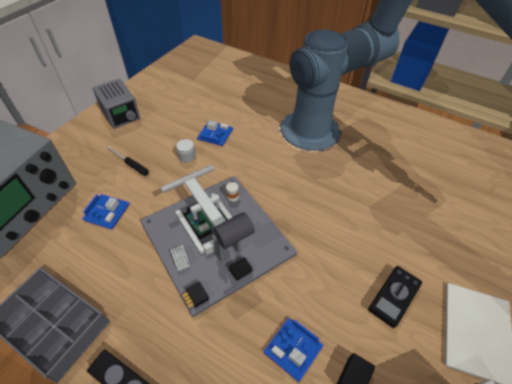

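View pics/top0.png

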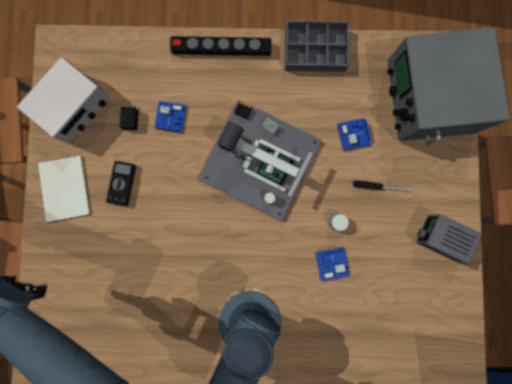

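```bash
cat > h.py <<'E'
from workcell import arm
import cv2,numpy as np
from scipy.spatial.transform import Rotation as Ro
def cloud(n,d):
    i=arm.camera_info(n);K=np.array([[i['fx'],0,i['cx']],[0,i['fy'],i['cy']],[0,0,1.]])
    h,w=d.shape;u,v=np.meshgrid(np.arange(w),np.arange(h))
    q=cv2.undistortPoints(np.stack([u,v],-1).reshape(-1,1,2).astype(float),K,np.array(i['D'])).reshape(h,w,2)
    c=np.dstack([q*d[...,None],d]); 
    return (c-np.array(i['t']))@np.array(i['R'])   # R^T (c-t)
def ray(n,px,z):
    i=arm.camera_info(n);K=np.array([[i['fx'],0,i['cx']],[0,i['fy'],i['cy']],[0,0,1.]])
    q=cv2.undistortPoints(np.array(px,float).reshape(-1,1,2),K,np.array(i['D'])).reshape(-1,2)
    R=np.array(i['R']);t=np.array(i['t']);o=-R.T@t
    dr=np.c_[q,np.ones(len(q))]@R
    return o+dr*((z-o[2])/dr[:,2])[:,None]
def proj(n,X):
    i=arm.camera_info(n);K=np.array([[i['fx'],0,i['cx']],[0,i['fy'],i['cy']],[0,0,1.]])
    return cv2.projectPoints(np.array(X,float).reshape(-1,3),cv2.Rodrigues(np.array(i['R']))[0],np.array(i['t']),K,np.array(i['D']))[0].reshape(-1,2)
E
python3 - <<'E'
from h import *
a=np.load('top0.npz');p,d=a['p'],a['d']
W=cloud('top',d); np.save('Wt.npy',W)
cv2.imwrite('pics/topc.png',cv2.resize(p[95:225,190:350],None,fx=5,fy=4.6,interpolation=cv2.INTER_CUBIC)[:600])
a=np.load('scene0.npz');cv2.imwrite('pics/scenec.png',cv2.resize(a['p'][155:315,130:310],None,fx=3.7,fy=3.7,interpolation=cv2.INTER_CUBIC))
# plate: z 15..25
Z=W[...,2]; m=np.zeros(Z.shape,bool);m[95:225,190:350]=1
for lo,hi in((14,26),(105,140)):
    k=m&(Z>lo)&(Z<hi)
    q=W[k]; r=cv2.minAreaRect(q[:,:2].astype(np.float32)); print(lo,k.sum(),r,np.round(cv2.boxPoints(r)),np.median(q[:,2]))
E
```

```text
14 5323 ((557.7286987304688, -74.39218139648438), (489.98809814453125, 391.7763671875), 77.64179992675781) [[ 314. -272.]
 [ 697. -356.]
 [ 802.  123.]
 [ 419.  207.]] 20.191549672833528
105 1004 ((546.6017456054688, -56.17755126953125), (235.86196899414062, 158.3199920654297), 64.70683288574219) [[ 425. -129.]
 [ 568. -197.]
 [ 669.   17.]
 [ 525.   84.]] 126.3325875526483
```

View pics/topc.png

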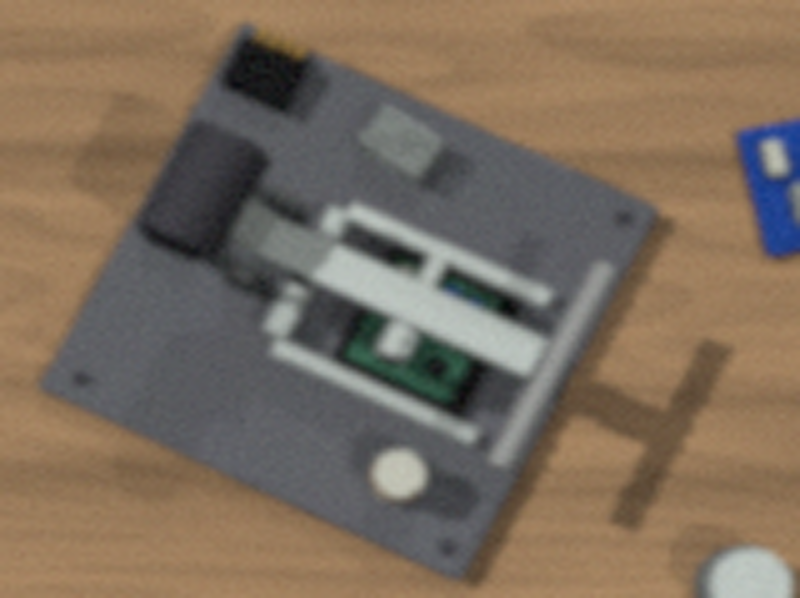

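View pics/scenec.png

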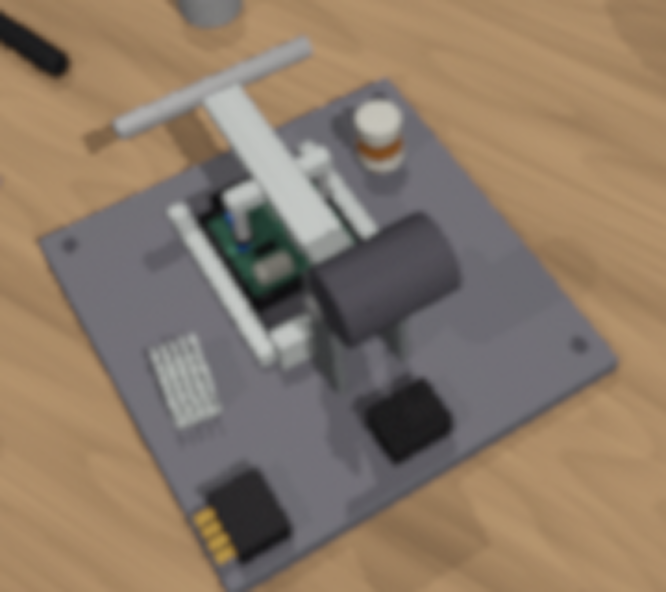

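```bash
python3 - <<'E'
from h import *
c=np.array([(655,212),(465,580),(42,388),(245,28)],float)
px=c/[5,4.6]+[190,95]-[.4,.4]
C=ray('top',px,20)[:,:2]; print(C.round(1))
print([np.linalg.norm(C[i]-C[(i+1)%4]).round(1) for i in range(4)])
F=np.array([(-140,-160),(-140,160),(190,160),(190,-160)],float)
# rigid fit
fc,cc=F.mean(0),C.mean(0); H=(F-fc).T@(C-cc);U,S,V=np.linalg.svd(H);R=V.T@np.diag([1,np.sign(np.linalg.det(V.T@U.T))])@U.T
t=cc-R@fc; a=np.arctan2(R[1,0],R[0,0]);print('R',R,'t',t,'ang',np.degrees(a)); print((F@R.T+t-C).round(1))
np.savez('fix.npz',R=R,t=t)
Wt=np.load('Wt.npy')
a=np.load('scene0.npz');Ws=cloud('scene',a['d'])
def tf(W): 
    L=W.copy();L[...,:2]=(W[...,:2]-t)@R;return L
for n,W in(('top',Wt),('scene',Ws)):
    L=tf(W);x,y,z=L[...,0],L[...,1],L[...,2]
    def box(nm,k,):
        q=L[k]; print(n,nm,k.sum(),q.min(0).round(),q.max(0).round(),np.median(q,0).round(1)) if len(q) else print(n,nm,0)
    box('platez',(abs(x-60)<100)&(abs(y+140)<15)&(z<25))
    box('bar',(x<-105)&(x>-140)&(abs(y)<100)&(z>90))
    box('beam',(x<-20)&(x>-100)&(abs(y)<30)&(z>100))
    box('cw',(z>150)&(abs(y)<60)&(x>50)&(x<200))
    box('jar',(z>45)&(z<90)&(y>70)&(y<150)&(abs(x)<135))
    box('hs',(z>45)&(z<90)&(y<-70)&(y>-150)&(x<135)&(x>-130))
    box('railtop',(z>30)&(z<40)&(abs(y)>48)&(abs(y)<66)&(x<40)&(x>-130))
    box('carr', (z>26)&(z<60)&(abs(y)<48)&(x<45)&(x>-130))
    box('board z40+', (z>40)&(z<60)&(abs(y)<48)&(x<45)&(x>-130))
E
```

```text
[[ 632.2 -237.6]
 [ 349.8 -106.8]
 [ 490.1  189.6]
 [ 771.4   53.4]]
[np.float64(311.2), np.float64(327.9), np.float64(312.6), np.float64(322.6)]
R [[ 0.42893837 -0.90333376]
 [ 0.90333376  0.42893837]] t [550.13329383 -47.90437493] ang 64.59979491122527
[[ 2.5 -5.4]
 [-4.2  1. ]
 [-3.   2.7]
 [ 4.7  1.7]]
top platez 312 [ -39. -155.   12.] [ 148. -125.   25.] [  42.5 -142.7   19.8]
top bar 273 [-127.  -80.  117.] [-106.   79.  136.] [-117.6    1.4  126.9]
top beam 243 [-100.  -27.  114.] [-20.  28. 135.] [-58.   -0.9 126.1]
top cw 500 [102. -42. 150.] [159.  38. 215.] [126.9   0.4 205.3]
top jar 87 [-80.  90.  47.] [-47. 124.  76.] [-63.6 107.9  69.4]
top hs 89 [  20. -138.   45.] [ 130. -102.   58.] [  48.7 -118.7   51.3]
top railtop 269 [-98. -66.  30.] [39. 63. 40.] [-32.4 -49.1  34.2]
top carr 477 [-110.  -48.   26.] [26. 48. 58.] [-39.7  18.5  33.8]
top board z40+ 62 [-83. -38.  40.] [ 5. 34. 58.] [-29.3  11.9  50.3]
scene platez 599 [ -40. -155.   17.] [ 160. -125.   25.] [  50.5 -141.7   21.6]
scene bar 353 [-128.  -79.  116.] [-105.   79.  134.] [-113.7   -5.1  128.5]
scene beam 286 [-99. -30. 118.] [-20.  30. 131.] [-54.3  -2.5 127.6]
scene cw 944 [104. -42. 161.] [159.  38. 215.] [142.7  -7.9 205.4]
scene jar 146 [-80.  89.  45.] [-46. 124.  75.] [-58.1 104.1  70.8]
scene hs 98 [  20. -135.   47.] [ 74. -98.  57.] [  47.5 -117.9   53.5]
scene railtop 303 [-100.  -64.   30.] [39. 63. 40.] [-27.1 -53.8  35.6]
scene carr 543 [-85. -48.  26.] [17. 47. 52.] [-24.7 -24.3  35.7]
scene board z40+ 89 [-84. -35.  40.] [ 4.  3. 52.] [ -7.9 -22.7  46.6]
```

Emit:
arm_command(motion="0 0 0 0 0 -0.035 0;0 0 0 0 0 -0.035 0;0 0 0 0 0 -0.035 0;0 0 0 -0.029 -0.036 0 0;0 0 0 -0.029 -0.036 0 0;0 0 0 -0.029 -0.036 0 0;0 0 0 -0.029 -0.036 0 0;0 0 0 -0.029 -0.036 0 0;0 0 0 -0.029 -0.036 0 0;0 0 0 -0.029 -0.036 0 0;0 0 0 -0.029 -0.036 0 0;0 0 0 -0.029 -0.036 0 0")

```text
time_s: 1.3
tool_pos: [335.0, 240.6, 334.7]
eef_rot: [0.118, 0.993, -0.006, -0.002]
force: [0.3, -0.1, -0.2]
finger_gap: -0.2
```

```bash
cat > st.py <<'E'
from h import *
import json
s=arm.state();o={k:np.array(s[k]).round(4).tolist() for k in('time_s','joint_positions','tool_pos','eef_rot','force','finger_gap')}
print(o)
open('log.jsonl','a').write(json.dumps({k:np.array(s[k]).tolist() for k in('joint_positions','tool_pos','eef_rot')})+'\n')
f=np.load('fix.npz');p=np.array(s['tool_pos']);R=f['R'];print('fixture xy',((p[:2]-f['t'])@R).round(1),p[2].round(1))
M=Ro.from_quat(s['eef_rot']).as_matrix();M[:2]=R.T@M[:2];print('tool axes in fixture (cols)\n',M.round(3))
E
python3 st.py
```

```text
{'time_s': 1.3, 'joint_positions': [0.3519, -0.4144, 1.9899, -0.0088, 1.574, -0.9826], 'tool_pos': [335.0457, 240.5849, 334.7368], 'eef_rot': [0.1178, 0.993, -0.0057, -0.0015], 'force': [0.2988, -0.0537, -0.1728], 'finger_gap': -0.2388}
fixture xy [168.3 318. ] 334.7
tool axes in fixture (cols)
 [[-0.206  0.979 -0.012]
 [ 0.979  0.206 -0.001]
 [ 0.002 -0.012 -1.   ]]
```

Emit:
arm_command(motion="0 0 0 -0.019 -0.0416 0 0;0 0 0 -0.019 -0.0416 0 0;0 0 0 -0.019 -0.0416 0 0;0 0 0 -0.019 -0.0416 0 0;0 0 0 -0.019 -0.0416 0 0;0 0 0 -0.019 -0.0416 0 0;0 0 0 -0.019 -0.0416 0 0;0 0 0 -0.019 -0.0416 0 0;0 0 0 -0.019 -0.0416 0 0;0 0 0 -0.019 -0.0416 0 0;0 0 6 0 0 0 0;0 0 6 0 0 0 0")

```text
time_s: 2.5
tool_pos: [419.7, -232.5, 334.7]
eef_rot: [0.229, 0.973, -0.005, -0.002]
force: [0.4, -0.0, 1.3]
finger_gap: -0.1
```

```bash
python3 st.py
```

```text
{'time_s': 2.5, 'joint_positions': [-0.7372, -0.2366, 1.8541, -0.0104, 1.5228, -1.845], 'tool_pos': [419.675, -232.5124, 334.6905], 'eef_rot': [0.2292, 0.9734, -0.0048, -0.002], 'force': [0.4498, -0.0138, 1.2522], 'finger_gap': -0.0645}
fixture xy [-222.7   38.7] 334.7
tool axes in fixture (cols)
 [[ 0.019  1.    -0.01 ]
 [ 1.    -0.019  0.002]
 [ 0.002 -0.01  -1.   ]]
```

Emit:
arm_command(motion="-8 0 0 0 0 0 0;-8 0 0 0 0 0 0;-8 0 0 0 0 0 0")

```text
time_s: 2.8
tool_pos: [421.0, -230.5, 335.3]
eef_rot: [0.223, 0.952, 0.205, 0.048]
force: [0.3, -1.3, -0.3]
finger_gap: -0.0
```

```bash
python3 st.py
```

```text
{'time_s': 2.8, 'joint_positions': [-0.9425, -0.1864, 1.8507, 0.3747, 1.6756, -2.0519], 'tool_pos': [420.9823, -230.4702, 335.255], 'eef_rot': [0.2225, 0.952, 0.2046, 0.048], 'force': [0.2565, -1.2625, -0.2748], 'finger_gap': -0.0385}
fixture xy [-220.3   38.4] 335.3
tool axes in fixture (cols)
 [[ 0.016  0.912  0.411]
 [ 1.    -0.014 -0.007]
 [-0.     0.411 -0.912]]
```

Emit:
arm_command(motion="0 0 8.2 0 0 0 0;0 0 8.2 0 0 0 0;0 0 8.2 0 0 0 0;0 0 8.2 0 0 0 0;0 0 8.2 0 0 0 0;0 0 8.2 0 0 0 0;0 0 8.2 0 0 0 0;0 0 8.2 0 0 0 0;0 0 8.2 0 0 0 0;0 0 8.2 0 0 0 0;0 0 8.2 0 0 0 0;0 7.8 0 0 0 0 0;0 7.8 0 0 0 0 0;0 7.8 0 0 0 0 0;0 7.8 0 0 0 0 0")

```text
time_s: 4.3
tool_pos: [418.5, -230.2, 331.0]
eef_rot: [0.766, 0.433, 0.404, -0.25]
force: [0.3, -0.1, -0.3]
finger_gap: 0.1
```

```bash
python3 st.py; python3 - <<'E'
from h import *
for n in ("scene","top"):
    p,d=arm.read_camera(n); cv2.imwrite(f"pics/{n}1.png",p); np.savez(f"{n}1.npz",p=p,d=d)
E
```

```text
{'time_s': 4.3, 'joint_positions': [-1.1386, -0.0403, 1.8946, 0.7909, 1.9007, -0.5762], 'tool_pos': [418.4856, -230.1862, 330.9775], 'eef_rot': [0.766, 0.4329, 0.4042, -0.2502], 'force': [0.3246, -0.0695, -0.3061], 'finger_gap': 0.0947}
fixture xy [-221.1   40.7] 331.0
tool axes in fixture (cols)
 [[ 0.544 -0.081  0.835]
 [-0.072 -0.996 -0.049]
 [ 0.836 -0.033 -0.548]]
```

View pics/scene1.png

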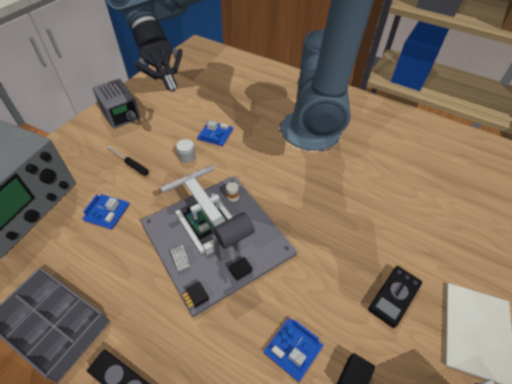

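View pics/top1.png

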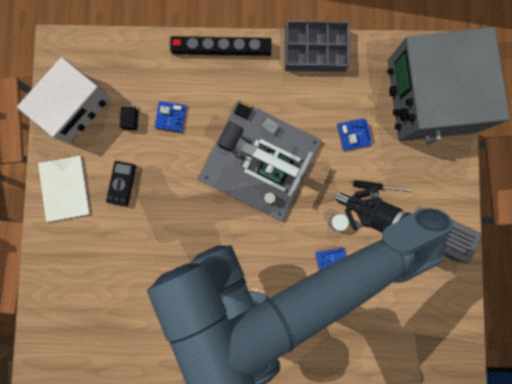

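```bash
python3 - <<'E'
from h import *
f=np.load('fix.npz');R,t=f['R'],f['t']
W=np.load('Wt.npy')
def tf(W): 
    L=W.copy();L[...,:2]=(W[...,:2]-t)@R;return L
L=tf(W)
for nm,(u0,u1,v0,v1) in dict(psu=(415,482,212,265),tin=(330,352,212,234),drv=(350,412,178,192)).items():
    q=L[v0:v1,u0:u1].reshape(-1,3);q=q[q[:,2]>12];print(nm,q.min(0).round(),q.max(0).round())
x,y,z=L[...,0],L[...,1],L[...,2]
# axis checks: bar line & rail line slopes
k=(x<-105)&(x>-140)&(abs(y)<75)&(z>118);q=L[k];print('bar slope',np.polyfit(q[:,1],q[:,0],1))
# arm in second cloud
a=np.load('top1.npz');L=tf(cloud('top',a['d']));x,y,z=L[...,0],L[...,1],L[...,2]
k=(z>200)&(y<200)&(x<-150);q=L[k]
for lo in range(-700,-200,50):
    s=q[(q[:,0]>lo)&(q[:,0]<=lo+50)]
    if len(s):print(lo,'y',s[:,1].min().round(),s[:,1].max().round(),'z',s[:,2].min().round(),s[:,2].max().round())
# lip: in scene cloud by x bins along y |y|<30
a=np.load('scene0.npz');L=tf(cloud('scene',a['d']))
for W_,n in((L,'scene'),(tf(np.load('Wt.npy')),'top')):
  x,y,z=W_[...,0],W_[...,1],W_[...,2]
  for lo in range(-110,60,6):
    s=W_[(x>lo)&(x<=lo+6)&(abs(y)<40)&(abs(y)>16)&(z<70)]
    if len(s):print(n,lo,len(s),np.percentile(s[:,2],[5,50,95]).round())
E
```

```text
psu [-735.  -93.   12.] [ -52.  204. 1430.]
tin [-339.   48.   12.] [ -52.  204. 1430.]
drv [-491. -140.   12.] [ -52.  204. 1430.]
bar slope [ 5.44217377e-03 -1.17622840e+02]
-650 y -439.0 -414.0 z 200.0 207.0
-600 y -523.0 -380.0 z 200.0 213.0
-550 y -594.0 -351.0 z 200.0 214.0
-500 y -671.0 134.0 z 200.0 517.0
-450 y -667.0 182.0 z 200.0 550.0
-400 y -637.0 200.0 z 200.0 567.0
-350 y -605.0 200.0 z 200.0 594.0
-300 y -574.0 200.0 z 200.0 597.0
-250 y -547.0 200.0 z 200.0 572.0
scene -110 13 [20. 21. 23.]
scene -104 6 [21. 22. 25.]
scene -98 6 [20. 22. 24.]
scene -86 8 [32. 45. 52.]
scene -80 25 [33. 43. 51.]
scene -74 11 [33. 35. 36.]
scene -68 6 [33. 35. 36.]
scene -62 7 [35. 36. 47.]
scene -56 12 [33. 36. 51.]
scene -50 9 [34. 36. 38.]
scene -44 6 [34. 36. 37.]
scene -38 13 [33. 36. 40.]
scene -32 11 [35. 37. 39.]
scene -26 22 [34. 36. 41.]
scene -20 10 [34. 36. 55.]
scene -14 7 [34. 37. 63.]
scene -8 21 [35. 46. 48.]
scene -2 34 [35. 42. 48.]
scene 4 19 [31. 34. 37.]
scene 10 34 [21. 30. 35.]
scene 16 15 [20. 22. 24.]
scene 22 18 [20. 22. 23.]
scene 28 10 [21. 21. 24.]
scene 34 1 [25. 25. 25.]
scene 46 6 [51. 52. 54.]
scene 52 10 [51. 52. 54.]
scene 58 12 [50. 52. 53.]
top -110 14 [15. 20. 24.]
top -104 15 [16. 20. 23.]
top -98 16 [15. 19. 23.]
top -92 15 [16. 21. 24.]
top -86 13 [18. 38. 52.]
top -80 18 [30. 35. 50.]
top -74 15 [26. 33. 37.]
top -68 17 [29. 35. 38.]
top -62 17 [29. 33. 38.]
top -56 17 [33. 34. 51.]
top -50 17 [29. 35. 39.]
top -44 15 [31. 35. 47.]
top -38 13 [31. 35. 51.]
top -32 19 [30. 36. 58.]
top -26 11 [32. 37. 62.]
top -20 3 [32. 33. 35.]
top -14 9 [31. 34. 58.]
top -8 17 [29. 35. 54.]
top -2 15 [32. 36. 47.]
top 4 15 [32. 35. 38.]
top 10 13 [28. 34. 37.]
top 16 13 [18. 22. 32.]
top 22 15 [14. 21. 25.]
top 28 13 [18. 20. 23.]
top 34 11 [18. 20. 23.]
top 40 14 [14. 20. 24.]
top 46 20 [18. 22. 52.]
top 52 17 [42. 50. 53.]
top 58 18 [47. 51. 54.]
```

```bash
python3 - <<'E'
from h import *
f=np.load('fix.npz');R,t=f['R'],f['t']
a=np.load('scene0.npz')
for n,W,px in(('top',np.load('Wt.npy'),[(450,238),(436,230),(470,240),(340,222)]),('scene',cloud('scene',a['d']),[(115,92),(120,110),(185,145)])):
  for u,v in px:
    s=np.median(W[v-2:v+3,u-2:u+3].reshape(-1,3),0);print(n,(u,v),((s[:2]-t)@R).round(),s[2].round())
a=np.load('top1.npz');W=cloud('top',a['d'])
for u,v in [(343,195),(352,203),(365,210),(380,214),(395,220),(410,225),(430,220),(440,235)]:
    s=np.median(W[v-1:v+2,u-1:u+2].reshape(-1,3),0);print('arm',(u,v),((s[:2]-t)@R).round(),s[2].round())
E
```

```text
top (450, 238) [-643.  -31.] 101.0
top (436, 230) [-592.  -35.] 100.0
top (470, 240) [-703.  -54.] 100.0
top (340, 222) [-312.   75.] 54.0
scene (115, 92) [-648.  -28.] 103.0
scene (120, 110) [-581.  -44.] 74.0
scene (185, 145) [-311.   78.] 57.0
arm (343, 195) [-234.   34.] 346.0
arm (352, 203) [-261.   45.] 365.0
arm (365, 210) [-292.   51.] 393.0
arm (380, 214) [-320.   50.] 434.0
arm (395, 220) [-353.   50.] 452.0
arm (410, 225) [-370.   54.] 509.0
arm (430, 220) [-402.   26.] 517.0
arm (440, 235) [-428.   49.] 535.0
```

Emit:
arm_command(motion="0 0 0 -0.023 0.001 0.0195 0;0 0 0 -0.023 0.001 0.0195 0;0 0 0 -0.023 0.001 0.0195 0;0 0 0 -0.023 0.001 0.0195 0;0 0 0 -0.023 0.001 0.0195 0;0 0 0 -0.023 0.001 0.0195 0;0 0 0 -0.023 0.001 0.0195 0;0 0 0 -0.023 0.001 0.0195 0")

```text
time_s: 5.2
tool_pos: [433.8, -211.3, 85.8]
eef_rot: [0.771, 0.443, 0.391, -0.239]
force: [0.1, 0.8, -0.1]
finger_gap: 0.1
```

```bash
python3 st.py
```

```text
{'time_s': 5.2, 'joint_positions': [-1.0855, 0.3257, 1.9995, 0.7484, 1.5001, -0.8879], 'tool_pos': [433.815, -211.2833, 85.754], 'eef_rot': [0.7711, 0.4425, 0.3905, -0.2388], 'force': [0.0549, 0.8431, -0.1299], 'finger_gap': 0.1146}
fixture xy [-197.5   35. ] 85.8
tool axes in fixture (cols)
 [[ 0.578 -0.074  0.813]
 [-0.061 -0.997 -0.047]
 [ 0.814 -0.023 -0.581]]
```

Emit:
arm_command(motion="0 0 0 0.0084 -0.0025 0.0156 0;0 0 0 0.0084 -0.0025 0.0156 0;0 0 0 0.0084 -0.0025 0.0156 0;0 0 0 0.0084 -0.0025 0.0156 0;0 0 0 0.0084 -0.0025 0.0156 0;0 0 0 0 0 0 0")

```text
time_s: 5.8
tool_pos: [470.0, -120.4, 78.2]
eef_rot: [0.77, 0.448, 0.387, -0.236]
force: [-0.9, -0.2, -2.4]
finger_gap: -0.0
```

```bash
python3 st.py; python3 - <<'E'
from h import *
p,d=arm.read_camera("scene"); np.savez("scene2.npz",p=p,d=d)
cv2.imwrite('pics/scene2.png',cv2.resize(p[110:290,110:310],None,fx=3.3,fy=3.3,interpolation=cv2.INTER_CUBIC))
E
```

```text
{'time_s': 5.8, 'joint_positions': [-0.9175, 0.2696, 2.0904, 0.8487, 1.3854, -0.8375], 'tool_pos': [470.0348, -120.3583, 78.2], 'eef_rot': [0.7701, 0.4485, 0.3872, -0.2364], 'force': [-0.8716, -0.2177, -2.3618], 'finger_gap': -0.0263}
fixture xy [-99.8  41.3] 78.2
tool axes in fixture (cols)
 [[ 0.586 -0.064  0.807]
 [-0.051 -0.998 -0.042]
 [ 0.808 -0.017 -0.588]]
```

View pics/scene2.png

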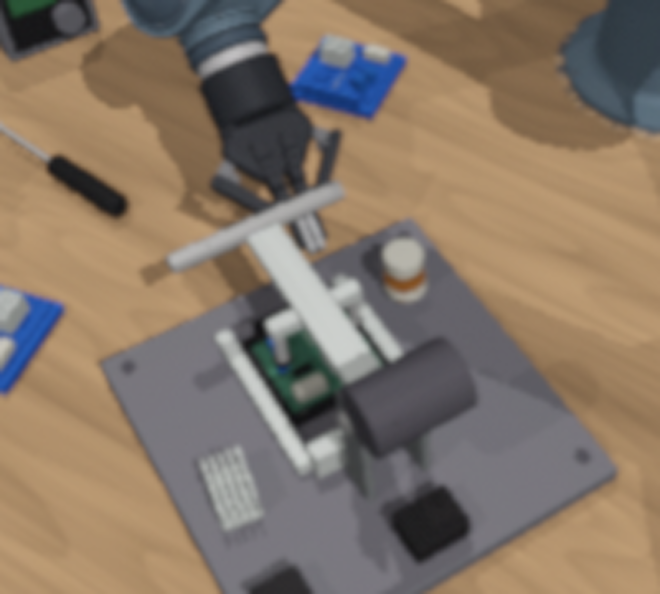

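Emit:
arm_command(motion="0 0 0 -0.001 0 -0.0075 0;0 0 0 0 0 -0.0075 0;0 0 0 0.006 0 -0.003 0;0 0 0 0.008 0 -0.004 0;0 0 0 0.010 0 -0.005 0;0 0 0 0.010 0 -0.005 0")

```text
time_s: 6.45
tool_pos: [465.6, -132.9, 126.9]
eef_rot: [0.773, 0.449, 0.384, -0.233]
force: [-3.1, -1.0, -2.0]
finger_gap: 0.1
```

```bash
python3 st.py
```

```text
{'time_s': 6.45, 'joint_positions': [-0.9385, 0.1633, 2.0871, 0.8185, 1.4604, -0.7657], 'tool_pos': [465.6086, -132.8706, 126.8527], 'eef_rot': [0.7726, 0.4494, 0.3836, -0.2325], 'force': [-3.0619, -0.9889, -2.011], 'finger_gap': 0.0718}
fixture xy [-113.    39.9] 126.9
tool axes in fixture (cols)
 [[ 0.596 -0.067  0.801]
 [-0.051 -0.998 -0.045]
 [ 0.802 -0.015 -0.598]]
```

Emit:
arm_command(motion="0 0 0 0.0117 0 -0.0047 0;0 0 0 0.0117 0 -0.0047 0;0 0 0 0.0117 0 -0.0047 0;0 0 0 0.0145 0 -0.0025 0;0 0 0 0.0145 0 -0.0025 0;0 0 0 0.0145 0 -0.0015 0;0 0 0 0.0145 0 0 0")

```text
time_s: 7.15
tool_pos: [486.9, -98.3, 222.6]
eef_rot: [0.773, 0.449, 0.385, -0.232]
force: [-0.6, -1.4, -0.8]
finger_gap: 0.0
```

```bash
python3 st.py; python3 - <<'E'
from h import *
p,d=arm.read_camera("scene"); np.savez("scene3.npz",p=p,d=d)
cv2.imwrite('pics/scene3.png',cv2.resize(p[90:270,110:310],None,fx=3.3,fy=3.3,interpolation=cv2.INTER_CUBIC))
E
```

```text
{'time_s': 7.15, 'joint_positions': [-0.8574, -0.0283, 2.0736, 0.8521, 1.5459, -0.5681], 'tool_pos': [486.9496, -98.2958, 222.6233], 'eef_rot': [0.7727, 0.4488, 0.3847, -0.2315], 'force': [-0.6379, -1.3995, -0.8327], 'finger_gap': 0.0162}
fixture xy [-72.6  35.5] 222.6
tool axes in fixture (cols)
 [[ 0.595 -0.069  0.801]
 [-0.051 -0.998 -0.048]
 [ 0.802 -0.013 -0.597]]
```

View pics/scene3.png

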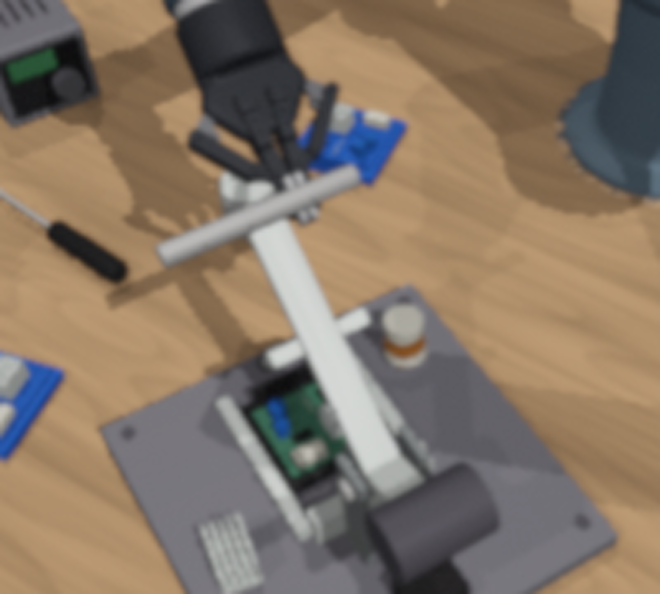

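Emit:
arm_command(motion="0 0 0 0.0146 -0.001 0.001 0;0 0 0 0.0146 -0.001 0.002 0;0 0 0 0.0146 -0.001 0.003 0;0 0 0 0.0146 -0.001 0.004 0;0 0 0 0.0146 -0.001 0.005 0")

```text
time_s: 7.7
tool_pos: [512.7, -44.5, 279.7]
eef_rot: [0.771, 0.45, 0.388, -0.23]
force: [-0.2, 0.4, 0.5]
finger_gap: -0.3
```

```bash
python3 st.py; python3 - <<'E'
from h import *
p,d=arm.read_camera("scene"); np.savez("scene4.npz",p=p,d=d)
cv2.imwrite('pics/scene4.png',cv2.resize(p[90:270,110:310],None,fx=3.3,fy=3.3,interpolation=cv2.INTER_CUBIC))
E
```

```text
{'time_s': 7.7, 'joint_positions': [-0.7376, -0.1299, 2.055, 0.902, 1.5378, -0.4116], 'tool_pos': [512.7293, -44.4539, 279.6898], 'eef_rot': [0.7707, 0.4497, 0.3881, -0.2303], 'force': [-0.238, 0.3836, 0.5284], 'finger_gap': -0.2909}
fixture xy [-12.9  35.3] 279.7
tool axes in fixture (cols)
 [[ 0.591 -0.068  0.804]
 [-0.045 -0.998 -0.051]
 [ 0.805 -0.006 -0.593]]
```

View pics/scene4.png

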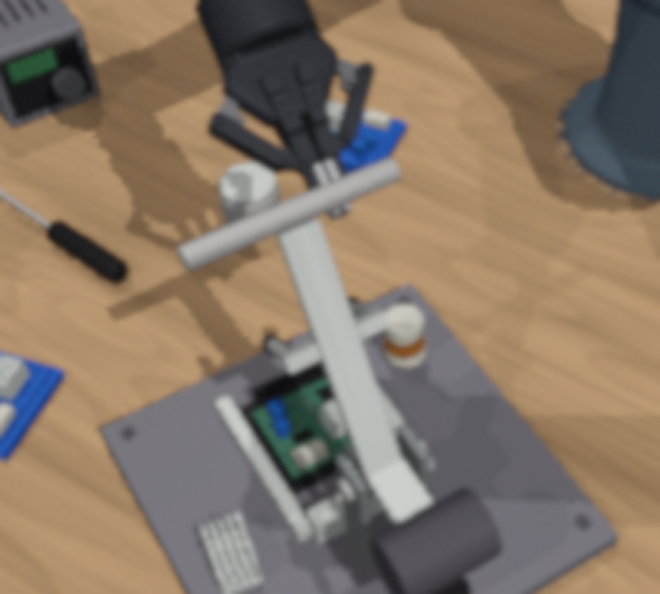

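Emit:
arm_command(motion="0 0 0 0.01 0 0.004 0;0 0 0 0 0 0 0;0 0 0 0 0 0 0;0 0 0 0 0 0 0;0 0 0 0 0 0 0;0 0 0 0 0 0 0")

```text
time_s: 8.35
tool_pos: [518.0, -34.9, 287.4]
eef_rot: [0.77, 0.451, 0.389, -0.23]
force: [-0.6, 0.2, -0.7]
finger_gap: 0.2
```

```bash
python3 st.py; python3 - <<'E'
from h import *
p,d=arm.read_camera("scene"); np.savez("scene5.npz",p=p,d=d)
cv2.imwrite('pics/scene5.png',cv2.resize(p[90:270,110:310],None,fx=3.3,fy=3.3,interpolation=cv2.INTER_CUBIC))
E
```

```text
{'time_s': 8.35, 'joint_positions': [-0.7151, -0.1384, 2.0485, 0.9108, 1.5317, -0.3895], 'tool_pos': [517.9562, -34.9058, 287.3869], 'eef_rot': [0.7696, 0.4507, 0.3893, -0.2304], 'force': [-0.57, 0.2476, -0.6749], 'finger_gap': 0.1503}
fixture xy [-2.1 34.6] 287.4
tool axes in fixture (cols)
 [[ 0.589 -0.066  0.805]
 [-0.042 -0.998 -0.051]
 [ 0.807 -0.004 -0.591]]
```

View pics/scene5.png

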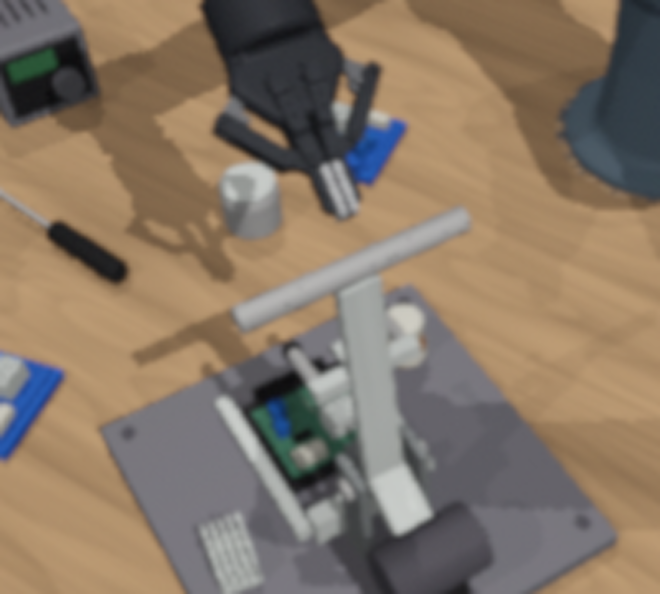

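Emit:
arm_command(motion="0 0 0 -0.019 0.0106 -0.026 0;0 0 0 -0.019 0.0106 -0.026 0;0 0 0 -0.019 0.0106 -0.026 0;0 0 0 -0.019 0.0106 -0.026 0;0 -7.7 0 0 0 0 0;0 -7.7 0 0 0 0 0;0 -7.7 0 0 0 0 0;0 -7.7 0 0 0 0 0;0 -7.7 0 0 0 0 0;0 -7.7 0 0 0 0 0;0 -7.7 0 0 0 0 0;0 0 0 0 0 0 0")

```text
time_s: 9.6
tool_pos: [489.7, -178.0, 285.6]
eef_rot: [0.865, 0.502, -0.016, 0.006]
force: [0.8, 0.4, 0.4]
finger_gap: 0.0
```

```bash
python3 st.py
```

```text
{'time_s': 9.6, 'joint_positions': [-0.5491, -0.0966, 1.8196, -0.0352, 1.4228, -0.025], 'tool_pos': [489.7274, -178.0049, 285.5723], 'eef_rot': [0.8647, 0.502, -0.0163, 0.0064], 'force': [0.8164, 0.39, 0.3935], 'finger_gap': 0.0007}
fixture xy [-143.4   -1.2] 285.6
tool axes in fixture (cols)
 [[ 0.997 -0.075 -0.034]
 [-0.075 -0.997  0.008]
 [-0.035 -0.005 -0.999]]
```

Emit:
arm_command(motion="0 2 -4.3 0 0 0 0;0 0 0 0.001 0 0.0375 0;0 0 0 0.001 0 0.0375 0;0 0 0 0.001 0 0.0375 0;0 0 0 0.001 0 0.0375 0;0 0 0 0.001 0 0.0375 0;0 0 0 0.001 0 0.03 0;0 0 0 0 0 0 0")

```text
time_s: 10.4
tool_pos: [491.6, -173.5, 61.4]
eef_rot: [0.847, 0.532, 0.006, -0.006]
force: [-1.2, -0.2, 0.6]
finger_gap: 0.2
```

```bash
python3 st.py; python3 - <<'E'
from h import *
f=np.load('fix.npz');R,t=f['R'],f['t']
for n in('scene','top'):
    p,d=arm.read_camera(n); np.savez(n+"6.npz",p=p,d=d)
    c=p[110:290,110:310] if n=='scene' else p[90:240,180:360]
    cv2.imwrite(f'pics/{n}6.png',cv2.resize(c,None,fx=3.3,fy=3.3,interpolation=cv2.INTER_CUBIC))
E
```

```text
{'time_s': 10.4, 'joint_positions': [-0.5655, 0.1762, 1.9841, 0.0205, 0.9876, -0.1275], 'tool_pos': [491.5744, -173.4704, 61.4005], 'eef_rot': [0.8468, 0.5318, 0.0064, -0.0065], 'force': [-1.1744, -0.2119, 0.6353], 'finger_gap': 0.2383}
fixture xy [-138.5   -1. ] 61.4
tool axes in fixture (cols)
 [[ 1.    -0.006  0.018]
 [-0.006 -1.     0.004]
 [ 0.018 -0.004 -1.   ]]
```

View pics/scene6.png

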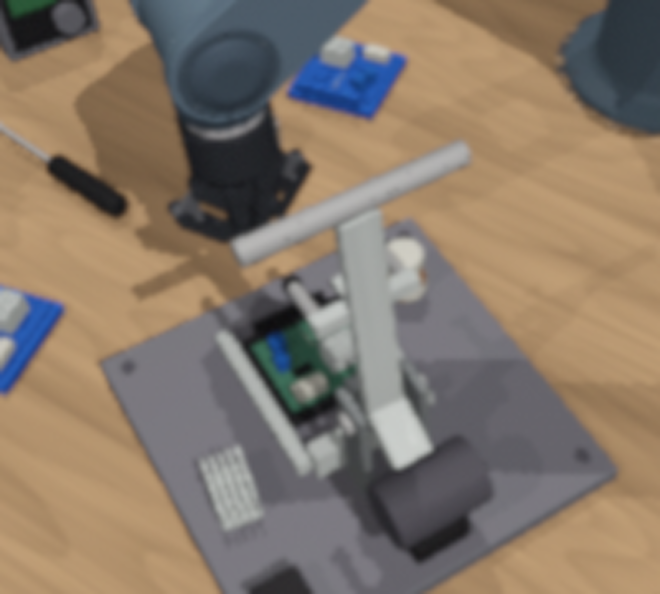

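View pics/top6.png

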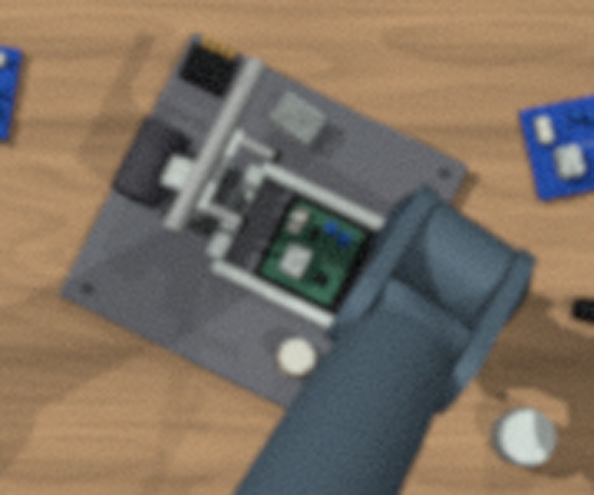

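```bash
python3 - <<'E'
from h import *
f=np.load('fix.npz');R,t=f['R'],f['t']
for n in('scene','top'):
    d=np.load(n+'6.npz')['d'];L=cloud(n,d);L[...,:2]=(L[...,:2]-t)@R
    x,y,z=L[...,0],L[...,1],L[...,2]
    for lo in range(60,480,30):
        k=(z>lo)&(z<=lo+30)&(abs(y)<110)&(x<10)&(x>-260);k=cv2.erode(k.astype(np.uint8),np.ones((2,2)))>0
        if k.sum()>3:print(n,lo,k.sum(),'xmax',np.percentile(x[k],[50,97]).round(),'y',np.percentile(y[k],[3,97]).round())
    for lo in range(180,420,20):
        k=(z>lo)&(z<=lo+20)&(abs(y)<95)&(x<130)&(x>10)
        if k.sum()>3:print(n,'gate',lo,k.sum(),'x',np.percentile(x[k],[3,50,97]).round(),'y',np.percentile(y[k],[3,97]).round())
E
```

```text
scene 60 15 xmax [-60. -47.] y [103. 108.]
scene 90 37 xmax [-128. -125.] y [-23.  26.]
scene 120 130 xmax [-127. -121.] y [-46.  46.]
scene 150 214 xmax [-129. -119.] y [-57.  52.]
scene 180 96 xmax [-110. -103.] y [-36.  23.]
scene 210 255 xmax [-109. -102.] y [-35.  28.]
scene 240 65 xmax [-112. -105.] y [-35.  17.]
scene 270 88 xmax [-85. -81.] y [-35.  25.]
scene 300 410 xmax [-80. -75.] y [-44.  58.]
scene 330 1369 xmax [-117.  -75.] y [-39.  83.]
scene 360 765 xmax [-85. -73.] y [ -9. 100.]
scene 390 773 xmax [-94. -76.] y [ 39. 105.]
scene 420 363 xmax [-109.  -89.] y [ 75. 108.]
scene 450 42 xmax [-120. -107.] y [102. 109.]
scene gate 180 73 x [85. 91. 93.] y [-17.  12.]
scene gate 200 75 x [83. 90. 92.] y [-17.  11.]
scene gate 220 334 x [36. 80. 89.] y [-41.  36.]
scene gate 240 87 x [80. 87. 89.] y [-17.  12.]
scene gate 260 88 x [78. 86. 87.] y [-17.  11.]
scene gate 280 101 x [77. 84. 86.] y [-17.  12.]
scene gate 300 101 x [76. 83. 84.] y [-17.  11.]
scene gate 320 568 x [71. 82. 85.] y [-78.  70.]
scene gate 340 119 x [73. 77. 81.] y [-71.  75.]
top 60 35 xmax [-65. -53.] y [ 94. 108.]
top 330 774 xmax [-146.  -85.] y [-34.  31.]
top 360 129 xmax [-183.  -87.] y [-14.  52.]
top 390 591 xmax [-131.  -82.] y [ 38. 101.]
top 420 227 xmax [-128.  -94.] y [ 76. 106.]
top 450 19 xmax [-128. -111.] y [104. 109.]
top gate 220 153 x [33. 64. 77.] y [-40.  37.]
top gate 320 334 x [68. 75. 85.] y [-77.  74.]
top gate 340 44 x [69. 76. 81.] y [-72.  61.]
```

Emit:
arm_command(motion="0 0 0 0.004 0 0.015 0;0 0 0 0.003 0 0.013 0;0 0 0 0.003 0 0.005 0;0 0 0 0 0 0 0")

```text
time_s: 10.9
tool_pos: [503.7, -168.0, 36.2]
eef_rot: [0.847, 0.531, 0.011, 0.002]
force: [-0.4, -0.2, 0.1]
finger_gap: 0.1
```

```bash
python3 st.py
```

```text
{'time_s': 10.9, 'joint_positions': [-0.5443, 0.2326, 1.9755, 0.0222, 0.9203, -0.1075], 'tool_pos': [503.7008, -168.0313, 36.2064], 'eef_rot': [0.847, 0.5314, 0.0109, 0.002], 'force': [-0.3524, -0.2488, 0.1459], 'finger_gap': 0.1041}
fixture xy [-128.4   -9.6] 36.2
tool axes in fixture (cols)
 [[ 1.    -0.007  0.016]
 [-0.007 -1.    -0.015]
 [ 0.016  0.015 -1.   ]]
```

Emit:
arm_command(motion="0 0 0 0.002 -0.006 0.005 0;0 0 0 0.004 -0.003 0.003 0;0 0 0 0.006 0 0 0;0 0 0 0.006 0 0 0;0 0 0 0.006 0 0 0")

```text
time_s: 11.4
tool_pos: [506.8, -140.7, 28.9]
eef_rot: [0.847, 0.531, 0.011, 0.003]
force: [-0.1, 1.0, -0.2]
finger_gap: 0.0
```

```bash
python3 st.py
```

```text
{'time_s': 11.4, 'joint_positions': [-0.4951, 0.235, 1.9902, 0.0218, 0.9004, -0.0581], 'tool_pos': [506.8345, -140.745, 28.8931], 'eef_rot': [0.8471, 0.5313, 0.0114, 0.0028], 'force': [-0.1158, 0.9563, -0.2129], 'finger_gap': 0.0366}
fixture xy [-102.4   -0.7] 28.9
tool axes in fixture (cols)
 [[ 1.    -0.007  0.016]
 [-0.007 -1.    -0.017]
 [ 0.016  0.017 -1.   ]]
```

Now the slow push, in pieces.

Emit:
arm_command(motion="0 0 0 0.005 0 0 0;0 0 0 0.005 0 0 0;0 0 0 0.005 0 0 0;0 0 0 0.005 0 0 0;0 0 0 0.005 0 0 0;0 0 0 0.004 0 0 0")

```text
time_s: 12.0
tool_pos: [520.6, -112.4, 29.4]
eef_rot: [0.847, 0.532, 0.011, 0.003]
force: [-1.3, -2.0, -0.9]
finger_gap: -0.2
```

```bash
python3 st.py
```

```text
{'time_s': 12.0, 'joint_positions': [-0.4328, 0.2471, 1.9739, 0.0186, 0.9035, 0.0047], 'tool_pos': [520.611, -112.3874, 29.419], 'eef_rot': [0.8467, 0.5319, 0.0108, 0.0032], 'force': [-1.2685, -1.9661, -0.9046], 'finger_gap': -0.2021}
fixture xy [-70.9  -1. ] 29.4
tool axes in fixture (cols)
 [[ 1.    -0.006  0.015]
 [-0.005 -1.    -0.017]
 [ 0.015  0.017 -1.   ]]
```

Emit:
arm_command(motion="0 0 0 0.003 0 0 0;0 0 0 0.003 0 0 0;0 0 0 0.0025 0 0 0")

```text
time_s: 12.3
tool_pos: [524.6, -103.9, 29.4]
eef_rot: [0.847, 0.532, 0.011, 0.003]
force: [-0.7, -0.7, 0.0]
finger_gap: -0.1
```

```bash
python3 st.py
```

```text
{'time_s': 12.3, 'joint_positions': [-0.4146, 0.2515, 1.9683, 0.0181, 0.9047, 0.0231], 'tool_pos': [524.5708, -103.9329, 29.4343], 'eef_rot': [0.8467, 0.532, 0.0107, 0.0031], 'force': [-0.7157, -0.6815, 0.0393], 'finger_gap': -0.1418}
fixture xy [-61.6  -0.9] 29.4
tool axes in fixture (cols)
 [[ 1.    -0.006  0.015]
 [-0.005 -1.    -0.017]
 [ 0.015  0.017 -1.   ]]
```

Emit:
arm_command(motion="0 0 0 0.0015 0 0 0;0 0 0 0.0015 0 0 0")

```text
time_s: 12.5
tool_pos: [525.4, -102.5, 29.5]
eef_rot: [0.846, 0.533, 0.009, 0.004]
force: [-6.1, -12.9, 0.4]
finger_gap: 0.3
```

```bash
python3 st.py; python3 - <<'E'
from h import *
f=np.load('fix.npz');R,t=f['R'],f['t']
p,d=arm.read_camera('top'); np.savez("top7.npz",p=p,d=d)
cv2.imwrite('pics/top7.png',cv2.resize(p[110:220,200:340],None,fx=5,fy=5,interpolation=cv2.INTER_CUBIC))
E
```

```text
{'time_s': 12.5, 'joint_positions': [-0.4095, 0.2531, 1.9662, 0.0127, 0.9052, 0.0296], 'tool_pos': [525.4494, -102.535, 29.4915], 'eef_rot': [0.8461, 0.5329, 0.009, 0.0043], 'force': [-6.0813, -12.8759, 0.4425], 'finger_gap': 0.2665}
fixture xy [-59.9  -1.1] 29.5
tool axes in fixture (cols)
 [[ 1.    -0.004  0.011]
 [-0.003 -1.    -0.017]
 [ 0.011  0.017 -1.   ]]
```

View pics/top7.png

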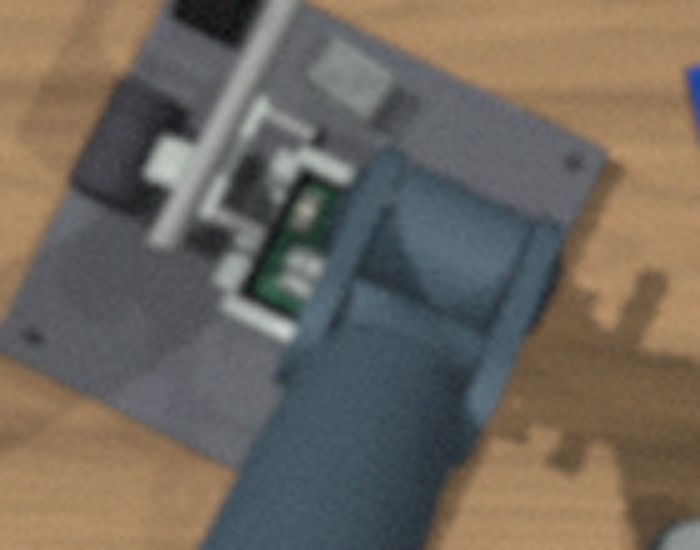

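Emit:
arm_command(motion="0 0 0 -0.004 0 0 0;0 0 0 -0.015 0 0 0;0 0 0 -0.025 0 0 0;0 0 0 -0.035 0 -0.005 0;0 0 0 -0.03 0 -0.035 0;0 0 0 -0.035 0 -0.035 0;0 0 0 -0.035 0 -0.035 0;0 0 0 -0.035 0 -0.035 0;0 0 0 -0.035 0 -0.035 0;0 0 0 -0.035 0 -0.035 0;0 0 0 0 0 0 0;0 0 0 0 0 0 0")

```text
time_s: 13.75
tool_pos: [390.1, -370.0, 245.7]
eef_rot: [0.847, 0.531, 0.01, 0.005]
force: [0.1, 1.0, 0.1]
finger_gap: -0.2
```

```bash
python3 st.py; python3 - <<'E'
from h import *
f=np.load('fix.npz');R,t=f['R'],f['t']
for n in('scene','top'):
    p,d=arm.read_camera(n); np.savez(n+"8.npz",p=p,d=d)
    c=p[110:290,110:310] if n=='scene' else p[90:240,180:360]
    cv2.imwrite(f'pics/{n}8.png',cv2.resize(c,None,fx=3.3,fy=3.3,interpolation=cv2.INTER_CUBIC))
    L=cloud(n,d);L[...,:2]=(L[...,:2]-t)@R;x,y,z=L[...,0],L[...,1],L[...,2]
    for lo in range(-70,64,4):
        s=L[(x>lo)&(x<=lo+4)&(abs(y)<42)&(z<70)]
        if len(s):print(n,lo,len(s),np.percentile(s[:,2],[5,50,95]).round())
E
```

```text
{'time_s': 13.75, 'joint_positions': [-0.9797, -0.0414, 1.8402, 0.0207, 1.3315, -0.5335], 'tool_pos': [390.0713, -370.0277, 245.7421], 'eef_rot': [0.8473, 0.5311, 0.0102, 0.0053], 'force': [0.1376, 1.041, 0.0975], 'finger_gap': -0.1826}
fixture xy [-359.6    6.4] 245.7
tool axes in fixture (cols)
 [[ 1.    -0.008  0.011]
 [-0.008 -1.    -0.02 ]
 [ 0.012  0.02  -1.   ]]
scene -70 8 [21. 23. 23.]
scene -66 7 [20. 21. 24.]
scene -62 5 [20. 22. 23.]
scene -58 3 [22. 23. 24.]
scene -50 21 [32. 47. 50.]
scene -46 75 [32. 38. 49.]
scene -42 29 [32. 34. 36.]
scene -38 19 [33. 34. 37.]
scene -34 27 [33. 36. 38.]
scene -30 23 [33. 35. 38.]
scene -26 25 [34. 37. 51.]
scene -22 32 [35. 38. 53.]
scene -18 37 [33. 37. 52.]
scene -14 30 [34. 36. 49.]
scene -10 24 [33. 36. 46.]
scene -6 19 [33. 36. 49.]
scene -2 26 [34. 37. 49.]
scene 2 23 [34. 38. 57.]
scene 6 31 [33. 38. 58.]
scene 10 25 [34. 39. 57.]
scene 14 15 [34. 36. 45.]
scene 18 10 [34. 35. 38.]
scene 22 3 [35. 36. 44.]
scene 26 17 [35. 46. 48.]
scene 30 11 [35. 46. 49.]
scene 34 21 [35. 44. 48.]
scene 38 13 [34. 38. 45.]
scene 46 1 [50. 50
[... 238 characters left out ...]
-50 29 [19. 45. 53.]
top -46 24 [32. 48. 55.]
top -42 33 [28. 32. 38.]
top -38 21 [28. 31. 35.]
top -34 33 [30. 34. 38.]
top -30 23 [30. 35. 39.]
top -26 30 [32. 35. 43.]
top -22 31 [31. 36. 51.]
top -18 25 [32. 37. 52.]
top -14 30 [32. 35. 40.]
top -10 23 [30. 33. 38.]
top -6 31 [30. 35. 46.]
top -2 26 [30. 37. 47.]
top 2 30 [31. 35. 56.]
top 6 29 [32. 38. 57.]
top 10 24 [31. 37. 58.]
top 14 29 [31. 35. 58.]
top 18 27 [32. 39. 60.]
top 22 30 [31. 39. 60.]
top 26 25 [31. 36. 53.]
top 30 27 [29. 37. 47.]
top 34 30 [31. 37. 49.]
top 38 22 [29. 35. 47.]
top 42 31 [30. 33. 38.]
top 46 18 [26. 32. 37.]
top 50 36 [29. 47. 56.]
top 54 14 [47. 52. 55.]
top 58 18 [46. 50. 53.]
top 62 15 [49. 52. 57.]
```

View pics/scene8.png

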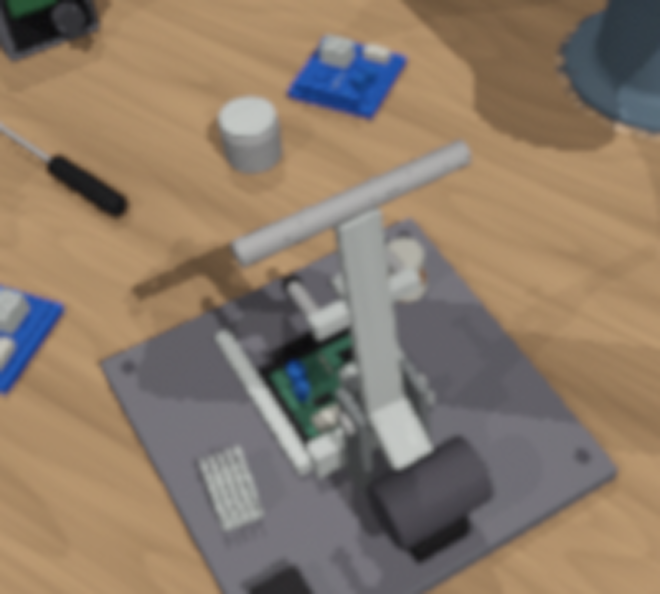

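View pics/top8.png

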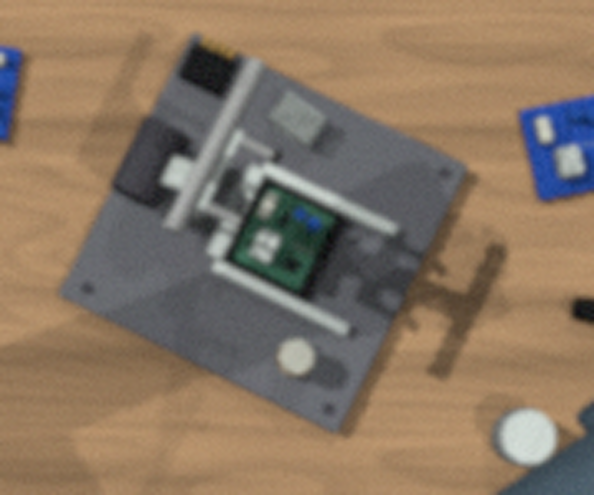

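```bash
python3 -c "
from workcell import arm
print(arm.finish_job())"
```

```text
the job is handed in; nothing more can be done
None
```

I raised the gate and slid the carrier home, then handed the job in at about 14 s of the 58 s allowed.

- **Gate:** I pushed its bar up from below with the outside of the shut fingers, which read at most about 4 N at the checks. It went past balance, swung open by itself, and stayed up in every later picture, with the bar at about x = +75 mm and 330 mm above the bench.
- **Carrier:** I pushed its front lip along the rails with the shut fingertips, at about 2 N while sliding. I stopped when the force rose to about 14 N at the back stop. The last depth readings put its front edge at about x = -50 mm in the fixture frame, with no visible gap at the stop.
- **Other items:** In the last pictures the jar, heat sink, tin and screwdriver stood where they were. The arm ended well clear of the fixture, touching nothing.
- **Limits of these checks:** The depth measurements are only good to about 2 mm. My hand-picked plate corners disagreed with the given plate size by up to about 9 mm. After fitting, the bar, rails, stop and carrier lip still matched the given sizes to about 2 mm. I did not look closely at the multimeter or adapter again, but the arm never went near them.

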